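# Find the key that opens the lift's control box

## Task

The lift's control box on the bench is locked, and its key has got mixed up with two others on the key rack. Try the keys in the box's lock one at a time, each pushed fully home before you turn it; if a key is blocked, hang it back in a free place on the rack before you take the next. When one turns the latch all the way round to its stop (anticlockwise, about 75 degrees), draw that key straight out with the latch left open and hang it in the holder on the side of the box, leaving the other two on the rack and everything else on the bench where it is.

Things in the scene. Friction and masses are not known exactly. Their poses are not given: they have to be found in the camera images.
- box: fixed grey steel control box, 110 (x) x 140 (y) mm, lid 78 mm high, lock case to 88, bolt keeper at its front to 94 mm. Origin: centre of the underside; z up, x away from the robot at zero yaw. Fixed wards in its lock, at one of three depths, suit the notches of just one of the three keys; which one varies from start to start and cannot be seen: try them.
- lock (a point): centre of the lock's round slotted plug, on its face 87 mm above the bench; box's frame. The slot, 44 x 9 mm, lies along x at latch 0 and turns with the latch; below it is open for 60 mm. A 4 mm high ring, 23 mm inner radius, surrounds the plug. Key fully home: collar on the plug face, key's origin at this point, bar along the slot.
- latch (a joint): turn of the plug, rad: 0 locked, 1.31 open at its stop, grows anticlockwise from above, stays put (0.06 N m friction), starts at 0 to 0.06. The key has 0.08 rad play. The right key turns it through; a wrong one goes home too, but is stopped hard with the latch at 0.1 to 0.23 (torque then climbs past 1 N m; force does not help). Keys go in or out only below 0.1 or above 1.2.
- holder (a point): key holder on the box's +y flank, 103 mm from the lock's axis: plate 58 x 48 mm, top face (this point) 66 mm above the bench, with a 15 mm wide slot along the box's y, from 25 mm on the box's side of this point to its open front 25 mm outward. A key hangs by its collar, let down with its bar along the slot. Box's frame.
- rack: fixed steel key rack, 58 (x) x 216 (y) mm; origin under its middle place, z up, x away from the robot at zero yaw. Its top plate, 66 mm above the bench, has three 15 mm wide slots along x, 70 mm apart, each from its open front (25 mm before the place's centre) to 25 mm behind it. Keys hang by their collars, let down with the bar along x.
- place1 (a point): left (+y) place of the rack: centre of its slot, on the plate's top face, rack's frame
- place2 (a point): middle place of the rack: centre of its slot, on the plate's top face, rack's frame
- place3 (a point): right (-y) place of the rack: centre of its slot, on the plate's top face, rack's frame
- key_a_mid (a point): steel T-key, 106 mm long, 0.13 to 0.25 kg. Origin: on its axis at the underside of the 32 mm collar (5 mm thick); z up. Handle bar 84 (x) x 12 (y) x 18 mm, centre 46 mm above the origin; stem 12 mm. Below: flat bit 40 (x) x 6 (y) mm to z = -48, nose 36 x 3.6 mm to -51. Its 8 mm notches lie at z = -19. A half turn gives the same key.
- key_b_mid (a point): second T-key, the same but with its notches at z = -29. The keys start hanging in the three places of the rack, in any order, bars along the rack's x
- key_c_mid (a point): third T-key, the same but with its notches at z = -39
- oil_filter: black oil filter, 68 mm across, 90 mm high, standing by the fixed bench vice at the left (vice up to 240 mm high); bystander, origin at its underside
- bolt_tray: round tray of bolts, 69 mm across, 22 mm high; bystander, origin at its underside
- carton_small: small carton 51 x 62 x 52 mm; bystander, origin at its underside
Mind the look-alikes: they are no part of the job. Leave any pink look-alike of the part that bears key_b_mid alone.

How it is judged (in metres and radians):
On the way:
1. a key is fully home in the lock (collar within 5 mm of the plug face's centre) and has turned the latch past 1.13 rad, with the other two keys on the rack (((distance between key_a_mid and lock below 0.005 m and (distance between key_b_mid and place1 below 0.015 m or distance between key_b_mid and place2 below 0.015 m or distance between key_b_mid and place3 below 0.015 m) and (distance between key_c_mid and place1 below 0.015 m or distance between key_c_mid and place2 below 0.015 m or distance between key_c_mid and place3 below 0.015 m)) or (distance between key_b_mid and lock below 0.005 m and (distance between key_a_mid and place1 below 0.015 m or distance between key_a_mid and place2 below 0.015 m or distance between key_a_mid and place3 below 0.015 m) and (distance between key_c_mid and place1 below 0.015 m or distance between key_c_mid and place2 below 0.015 m or distance between key_c_mid and place3 below 0.015 m)) or (distance between key_c_mid and lock below 0.005 m and (distance between key_a_mid and place1 below 0.015 m or distance between key_a_mid and place2 below 0.015 m or distance between key_a_mid and place3 below 0.015 m) and (distance between key_b_mid and place1 below 0.015 m or distance between key_b_mid and place2 below 0.015 m or distance between key_b_mid and place3 below 0.015 m))) and value of joint latch above 1.13 rad), for 0.1 s.
At the end, for the whole second after the job is handed in: the latch stands open (past 1.13 rad), the key that turned it hangs upright in the box's holder (collar within 15 mm of the holder's centre) and the other two hang in places of the rack (collar within 15 mm of a place's centre) (value of joint latch above 1.13 rad and ((distance between key_a_mid and holder below 0.015 m and angle between key_a_mid's own z axis and vertical below 0.3 rad and (distance between key_b_mid and place1 below 0.015 m or distance between key_b_mid and place2 below 0.015 m or distance between key_b_mid and place3 below 0.015 m) and (distance between key_c_mid and place1 below 0.015 m or distance between key_c_mid and place2 below 0.015 m or distance between key_c_mid and place3 below 0.015 m)) or (distance between key_b_mid and holder below 0.015 m and angle between key_b_mid's own z axis and vertical below 0.3 rad and (distance between key_a_mid and place1 below 0.015 m or distance between key_a_mid and place2 below 0.015 m or distance between key_a_mid and place3 below 0.015 m) and (distance between key_c_mid and place1 below 0.015 m or distance between key_c_mid and place2 below 0.015 m or distance between key_c_mid and place3 below 0.015 m)) or (distance between key_c_mid and holder below 0.015 m and angle between key_c_mid's own z axis and vertical below 0.3 rad and (distance between key_a_mid and place1 below 0.015 m or distance between key_a_mid and place2 below 0.015 m or distance between key_a_mid and place3 below 0.015 m) and (distance between key_b_mid and place1 below 0.015 m or distance between key_b_mid and place2 below 0.015 m or distance between key_b_mid and place3 below 0.015 m)))); the robot touches nothing.
It fails at once if the latch is turned (0.35 to 1.05 rad) while no key is fully home (collar within 5 mm) (value of joint latch between 0.35 and 1.05 rad and not (distance between any of key_a_mid, key_b_mid, key_c_mid and lock below 0.005 m)).
It fails at once if two keys are off the rack at once (each more than 15 mm from every place) ((not (distance between key_a_mid and place1 below 0.015 m or distance between key_a_mid and place2 below 0.015 m or distance between key_a_mid and place3 below 0.015 m) and not (distance between key_b_mid and place1 below 0.015 m or distance between key_b_mid and place2 below 0.015 m or distance between key_b_mid and place3 below 0.015 m)) or (not (distance between key_b_mid and place1 below 0.015 m or distance between key_b_mid and place2 below 0.015 m or distance between key_b_mid and place3 below 0.015 m) and not (distance between key_c_mid and place1 below 0.015 m or distance between key_c_mid and place2 below 0.015 m or distance between key_c_mid and place3 below 0.015 m)) or (not (distance between key_a_mid and place1 below 0.015 m or distance between key_a_mid and place2 below 0.015 m or distance between key_a_mid and place3 below 0.015 m) and not (distance between key_c_mid and place1 below 0.015 m or distance between key_c_mid and place2 below 0.015 m or distance between key_c_mid and place3 below 0.015 m))).
It fails at once if with the latch turned past 0.35 rad, all three keys are on the rack (the key that turned it belongs in the holder) (value of joint latch above 0.35 rad and (distance between key_a_mid and place1 below 0.015 m or distance between key_a_mid and place2 below 0.015 m or distance between key_a_mid and place3 below 0.015 m) and (distance between key_b_mid and place1 below 0.015 m or distance between key_b_mid and place2 below 0.015 m or distance between key_b_mid and place3 below 0.015 m) and (distance between key_c_mid and place1 below 0.015 m or distance between key_c_mid and place2 below 0.015 m or distance between key_c_mid and place3 below 0.015 m)).
It fails at once if a bystander (oil filter, bolt tray, carton) is moved more than 20 mm (distance of any of oil_filter, bolt_tray, carton_small from where it was at the start of the episode above 0.02 m).
It also fails if it takes over 72 s, if anything falls off the work surface, if the arm or the gripper's body presses on something with over 40 N, if the wrist force passes 120 N, or if a joint passes its speed limit or range.

## Robot

A 6-joint arm with a two-finger parallel gripper is mounted at the origin on the work surface; the furniture and walls round the work are solid. World frame = base frame: x ahead of the robot, y to its left, z up, the work surface at z = 0. Lengths are in m, angles in degrees, forces in N, time in s.
With the tool pointing down it reaches from about 0.35 to 0.875 m from the base axis. Payload 4.2 kg.
Tool frame: the origin (TCP) lies midway between the tips of the shut fingers; the grasp point (between the pads) lies 19 mm behind it; y points along the fingers, x is the direction in which the jaws open and shut, and the axes are right-handed (so a half turn about y gives the same grasp; the last joint's range is limited). The gripper opens to 87 mm and grips with 3 to 60 N. Pads are 19 mm wide; open, the fingers measure 117 mm over their backs; the gripper's body (75 mm by 190 mm) begins 51 mm behind the grasp point.
Start: joints at [14.817, 22.042, 0.453, 0, -68.411, -14.817], TCP at [0.625, 0, 0.223] pointing down, gripper open.
Joint ranges: [-179.83, 179.83], [-69.29, 118.12], [-61.27, 80.66], [-181.25, 117.63], [-171.15, -9.14], [-177.46, 177.46]. Speed limits (degrees/s): [159.86, 159.86, 180, 180, 180, 180].

## Interface

Orientations are given as a 3x3 rotation matrix whose columns are the frame's x, y, z axes.
In Python, from station import * gives the robot as it stands.
- The arm moves only by the tool jog_arm, never from a script. Its argument "series" is a list of rows, each a list of 3 entries, a list of its own where there are three numbers: the shift along the tool's x, y, z in m, then the turn, a rotation vector about the tool's x, y, z in degrees, then the finger opening in m, from 0 to 0.087. A call has 1 to 10 rows; each row shifts and turns the commanded pose from where the row before left it, along the tool's axes as they then stand; what a row does not reach is not made up. A row lasts 1/8 s, in which the tool goes at most 62.5 mm and 10.7 degrees, less where a joint would pass 70% of its speed; a pose out of reach is approached as far as the arm can. A call is refused whole if a number of a shift passes 0.0625 or a number of a turn 10.7, either way. A call with a gripper value outside its range is refused whole. The fingers move at their own pace and stop on an object; the grip force is fixed at half the most. Time passes only in rows, so rows that do not move let the fingers close. It gives the time, the measured TCP pose, the force and the opening at its end, in the units of the state.
- sense(): the state, without advancing time (a new reading comes with each control period).
- capture(name): name is "scene" or "side" or "wrist"; returns the picture (400x640x3 uint8, red, green, blue); there is no depth.
- camera_info(name): a dict with "fx", "fy", "cx", "cy" (pixels), "rvec" (rotation vector, rad) and "tvec" (3), from world to camera coordinates, as OpenCV has them. Camera axes: x right, y down, z forward; pixel columns grow to the right and rows downward; lengths in m; the calibration is good to about 2 mm. A picture is of the moment at which its call begins: read the wrist's pose just before it. camera_info takes no time and is no camera call; for the wrist camera it gives the pose at the moment of the call.
- finish_job(): hands the job in, once; it reports no verdict.
The state is a dict: "time_s": time; "joints": joint angles; "joint_velocities": joint speeds; "effort": joint torques, N m; "tcp_pos": TCP position; "ee_rot": TCP orientation; "wrist_force": force on the tool from outside, world axes, zero at the start; "moment": the same for the moment, N m; "gripper_width": opening from 0.0 (shut) to 1.0 (fully open).
Only numpy, scipy, OpenCV 4.12 (cv2) and the standard library are available. Lean on these libraries where they do the work, as an engineer would, in place of code of your own. Each camera call takes 0.05 s, during which the arm holds its last target. There are 200 camera calls.

## Working session

There is one attempt and no reset: what is moved stays moved. The work goes in short steps, Python scripts to look and compute and a tool call to move; the robot and the scene stay as the last step left them, time stands still between calls to the robot, and variables do not carry over. Pictures are saved under pics/ and viewed, about 8 in all and at most 12, crops included, and the job is handed in when it is done.

Besides the shell and the picture viewer there is one more tool, called after "Emit:" as name([rows], argument=value, ...), one row to a line, values as JSON. jog_arm: Moves the arm, as the interface text tells. Its arguments: {"type":"object","properties":{"series":{"type":"array","items":{"type":"array"}}},"required":["series"]}

```bash
ls; mkdir -p pics; python3 - <<'E'
from station import *
import cv2
for n in ["scene","side","wrist"]:
    i=capture(n); cv2.imwrite(f"pics/{n}0.png",i[:,:,::-1]); 
    print(n,camera_info(n))
s=sense(); print(s)
E
```

```text
pics
scene {'fx': 372.00612271142876, 'fy': 372.00612271142876, 'cx': 317.7331425830973, 'cy': 203.3877670326211, 'rvec': array([ 2.03270758, -1.33270938,  0.57538677]), 'tvec': array([-0.22965489,  0.3903382 ,  0.54429392])}
side {'fx': 431.18580069098596, 'fy': 431.18580069098596, 'cx': 318.3809797989934, 'cy': 203.29500452503817, 'rvec': array([ 0.77375537, -2.41130541,  1.33962153]), 'tvec': array([0.45121158, 0.25888707, 0.70863917])}
wrist {'fx': 297.03302286686005, 'fy': 297.03302286686005, 'cx': 322.6672093926564, 'cy': 197.24427563141663, 'rvec': array([-3.58420175e-04,  3.11692463e+00,  3.84027672e-01]), 'tvec': array([ 0.62446711, -0.030024  ,  0.38975251])}
{'time_s': 0.15, 'joints': array([ 1.48178481e+01,  2.20779770e+01,  3.98957817e-01, -2.09689118e-02,
       -6.84099581e+01, -1.48161079e+01]), 'joint_velocities': array([-0.02015103, -0.20315623,  0.18267261,  0.07102536,  0.04936111,
       -0.03421035]), 'effort': array([ 3.86667998e-04, -3.91052306e+01,  1.87588084e+01,  4.22235444e+00,
        1.23758311e-02, -1.38926293e-04]), 'tcp_pos': array([6.24557295e-01, 3.40350624e-05, 2.21746055e-01]), 'ee_rot': array([[-9.99998733e-01, -1.58830838e-03, -1.04504787e-04],
       [ 1.04613197e-04, -6.81723335e-05, -9.99999992e-01],
       [ 1.58830124e-03, -9.99998736e-01,  6.83384052e-05]]), 'wrist_force': array([ 0.28287939, -0.29918288, -0.50984932]), 'moment': array([ 0.01397421, -0.05594025,  0.02871287]), 'gripper_width': 0.9962237350995404}
```

View pictures.

View pics/scene0.png

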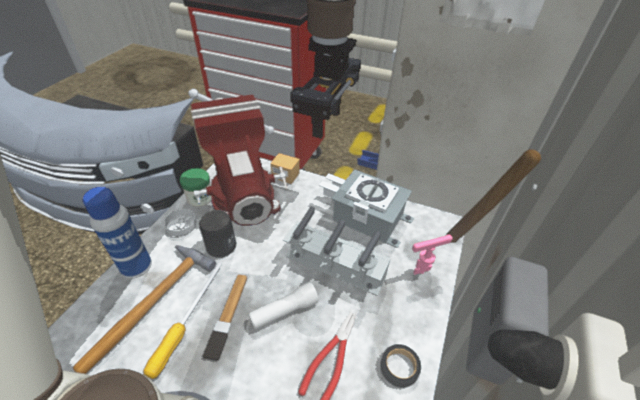

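View pics/wrist0.png

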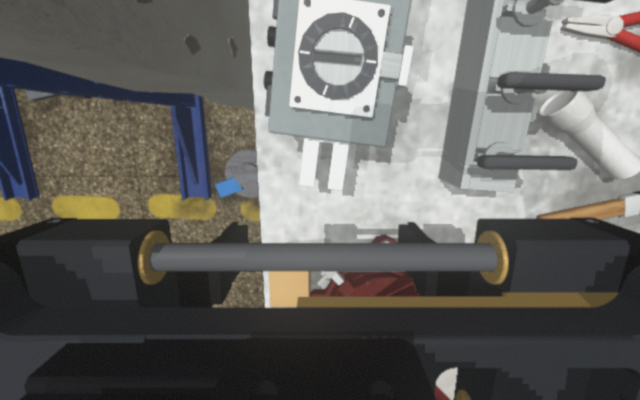

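View pics/side0.png

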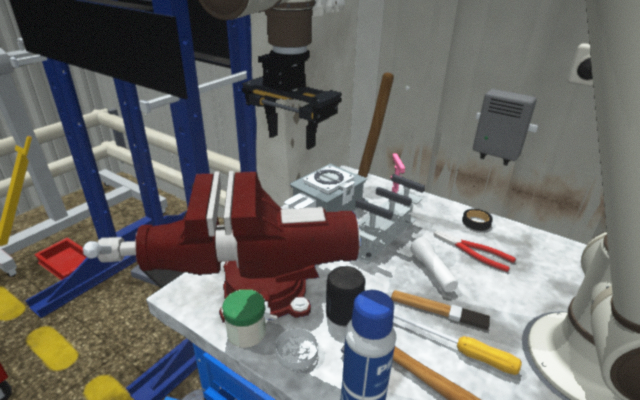

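```bash
cat > h.py <<'E'
from station import *
import cv2, numpy as np
def cam(n):
    c=camera_info(n); return c, cv2.Rodrigues(c['rvec'])[0]
def p2w(n,px,z):
    "pixels -> world points on plane z"
    c,R=cam(n); px=np.atleast_2d(px).astype(float)
    d=np.c_[(px[:,0]-c['cx'])/c['fx'],(px[:,1]-c['cy'])/c['fy'],np.ones(len(px))]@R
    C=-R.T@c['tvec']; z=np.broadcast_to(z,len(px))
    return C+d*((z-C[2])/d[:,2])[:,None]
def w2p(n,P):
    c,R=cam(n); q=np.atleast_2d(P)@R.T+c['tvec']
    return np.c_[q[:,0]/q[:,2]*c['fx']+c['cx'],q[:,1]/q[:,2]*c['fy']+c['cy']]
def snap(n,name):
    i=capture(n)[:,:,::-1].copy(); cv2.imwrite('pics/'+name+'.png',i); return i
def st():
    s=sense(); print('t',s['time_s'].__round__(2) if hasattr(s['time_s'],'__round__') else s['time_s'],'tcp',s['tcp_pos'].round(4),'F',s['wrist_force'].round(1),'M',s['moment'].round(2),'w',round(s['gripper_width']*87,1)); print(s['ee_rot'].round(4).tolist()); return s
E
python3 - <<'E'
from h import *
c,R=cam('wrist'); print('C',-R.T@c['tvec'])
np.set_printoptions(precision=4,suppress=True)
print('lock',p2w('wrist',[[339,58],[308,57],[370,59]],.087))
print('bars',p2w('wrist',[[500,81],[604,83],[478,162],[576,163]],.066+.055))
print('boxcorner',p2w('wrist',[[270,131],[388,147]],.078))
E
```

```text
C [ 0.62490019 -0.06525295  0.38471995]
lock [[ 0.6095 -0.1235  0.087 ]
 [ 0.6382 -0.1243  0.087 ]
 [ 0.5808 -0.1227  0.087 ]]
bars [[ 0.4767 -0.0992  0.121 ]
 [ 0.3895 -0.0977  0.121 ]
 [ 0.4865 -0.0316  0.121 ]
 [ 0.399  -0.0307  0.121 ]]
boxcorner [[ 0.6777 -0.0573  0.078 ]
 [ 0.5578 -0.0414  0.078 ]]
```

Emit:
jog_arm([
  [[0.05,0,0.045],[0,0,0],0.087],
  [[0.05,0,0.045],[0,0,0],0.087],
  [[0,0,0],[0,0,0],0.087],
  [[0,0,0],[0,0,0],0.087],
])

```text
time_s: 0.65
tcp_pos: [0.5323, -0.0837, 0.2228]
ee_rot: [[-1.0, 0.001, -0.0], [0.0, 0.0, -1.0], [-0.001, -1.0, -0.0]]
wrist_force: [0.2, 0.1, -0.1]
gripper_width: 1.001
```

```bash
python3 - <<'E'
from h import *
i=snap('wrist','w1'); st(); c,R=cam('wrist'); print(-R.T@c['tvec'])
cv2.imwrite('pics/w1b.png',cv2.resize(i[0:260,80:560],(800,433),interpolation=cv2.INTER_CUBIC))
E
```

```text
t 0.7 tcp [ 0.5327 -0.0833  0.2226] F [0.3 0.5 0.1] M [ 0.04 -0.01  0.  ] w 86.5
[[-1.0, 0.0007, 0.0002], [-0.0002, 0.0001, -1.0], [-0.0007, -1.0, -0.0001]]
[ 0.53273955 -0.14860016  0.38563752]
```

View pics/w1b.png

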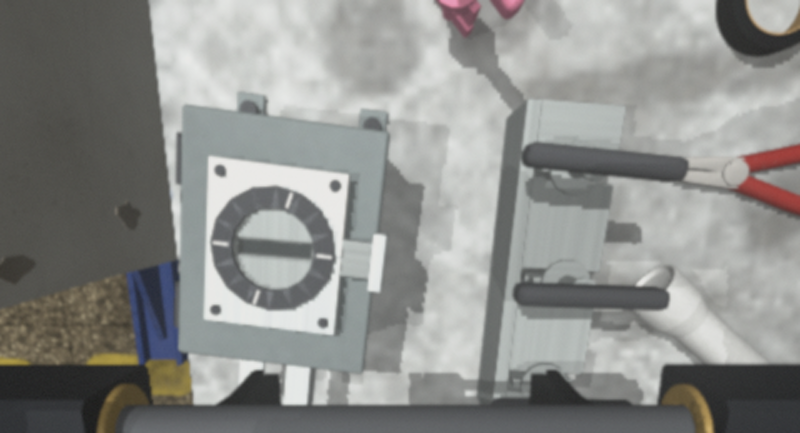

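```bash
python3 - <<'E'
from h import *
np.set_printoptions(precision=4,suppress=True)
W=lambda P,z:p2w('wrist',np.array(P,float)/(800/480)+[80,0],z)
def a(p,q): d=q-p; return np.degrees(np.arctan2(d[1],d[0]))
k3=W([[524,154],[688,170]],.121);k2=W([[515,292],[669,298]],.121)
for n,k in(('k3',k3),('k2',k2)): print(n,k.mean(0),a(k[1],k[0]),np.linalg.norm(k[0]-k[1]))
c=W([[208,156],[350,172],[335,334],[204,318]],.088); print('case',c,c.mean(0),a(c[1],c[0]),a(c[2],c[3]),a(c[1],c[2])-90,a(c[0],c[3])-90)
l=W([[183,105],[388,130],[362,372],[180,351]],.078);print('lid',l,l.mean(0),a(l[1],l[0]),a(l[2],l[3]),a(l[1],l[2])-90,a(l[0],l[3])-90)
t=W([[220,243],[325,256],[290,200],[257,297]],.091);print('ring',t.mean(0),a(t[1],t[0]),a(t[2],t[3])-90)
s=W([[239,244],[312,250]],.087);print('slot',s.mean(0),a(s[1],s[0]),np.linalg.norm(s[0]-s[1]))
r=W([[527,100],[628,106],[613,215],[587,360],[497,400]],.066);print('rack',r,a(r[1],r[0]),a(r[1],r[3])-90,a(r[0],r[4])-90)
E
```

```text
k3 [ 0.4306 -0.1697  0.121 ] -5.21733821967164 0.0843827448571779
k2 [ 0.4314 -0.1013  0.121 ] -2.1989541578027185 0.08372541099367371
case [[ 0.6452 -0.1755  0.088 ]
 [ 0.5644 -0.1668  0.088 ]
 [ 0.5762 -0.0706  0.088 ]
 [ 0.6567 -0.0808  0.088 ]] [ 0.6106 -0.1234  0.088 ] -6.1216437817560045 -7.16343946383094 -7.008034661501895 -6.94184625223663
lid [[ 0.6607 -0.2042  0.078 ]
 [ 0.5427 -0.1908  0.078 ]
 [ 0.5609 -0.0423  0.078 ]
 [ 0.6786 -0.0565  0.078 ]] [ 0.6107 -0.1235  0.078 ] -6.490256742504216 -6.882945856196467 -6.957221012170791 -6.907921025619345
ring [ 0.6107 -0.1229  0.091 ] -7.000562701363961 -22.142706953992715
slot [ 0.6101 -0.1241  0.087 ] -4.625841199166533 0.04354282495471776
rack [[ 0.4601 -0.2093  0.066 ]
 [ 0.3995 -0.206   0.066 ]
 [ 0.402  -0.1425  0.066 ]
 [ 0.4097 -0.0469  0.066 ]
 [ 0.4692 -0.0179  0.066 ]] -3.104072877007502 -3.6477728672226277 -2.710270344617882
```

Emit:
jog_arm([
  [[0,0,0],[0,10.4,0],0.045],
  [[0,0,0],[0,10.4,0],0.045],
  [[0,0,0],[0,10.4,0],0.045],
  [[0,0,0],[0,10.4,0],0.045],
  [[0,0,0],[0,10.4,0],0.045],
  [[0,0,0],[0,10.4,0],0.045],
  [[0,0,0],[0,10.4,0],0.045],
  [[0,0,0],[0,10.4,0],0.045],
  [[0,0,0],[0,10.4,0],0.045],
  [[0,0,0],[0,0,0],0.045],
])

```text
time_s: 1.95
tcp_pos: [0.533, -0.0828, 0.2221]
ee_rot: [[0.059, -0.0, -0.998], [0.998, -0.0, 0.059], [-0.0, -1.0, 0.0]]
wrist_force: [0.2, -0.2, -0.5]
gripper_width: 0.517
```

```bash
cat >> h.py <<'E'
def yaw(R): # bar yaw (tool -z axis ~ bar x)
    return np.degrees(np.arctan2(-R[1,2],-R[0,2]))
def tgt(x,y,z,yw):
    "print the shift in tool axes and turn about tool y to reach"
    s=st(); R=s['ee_rot']; d=np.array([x,y,z])-s['tcp_pos']
    print('yaw',yaw(R).round(2),'tool shift',(R.T@d).round(4),'turn_y',round(-(yw-yaw(R)),2), 'joints',s['joints'].round(0))
E
python3 - <<'E'
from h import *
i=snap('wrist','w2')
tgt(.4306,-.1697,.15,-4)
cv2.imwrite('pics/w2.png',i)
E
```

```text
t 2.0 tcp [ 0.5328 -0.0829  0.2222] F [ 0.6 -0.1  0.4] M [-0.03 -0.12  0.05] w 44.7
[[0.0586, -0.0004, -0.9983], [0.9983, -0.0001, 0.0586], [-0.0001, -1.0, 0.0004]]
yaw -3.36 tool shift [-0.0926  0.0722  0.0969] turn_y 0.64 joints [   8.   14.  -12.   -0.  -65. -102.]
```

View pics/w2.png

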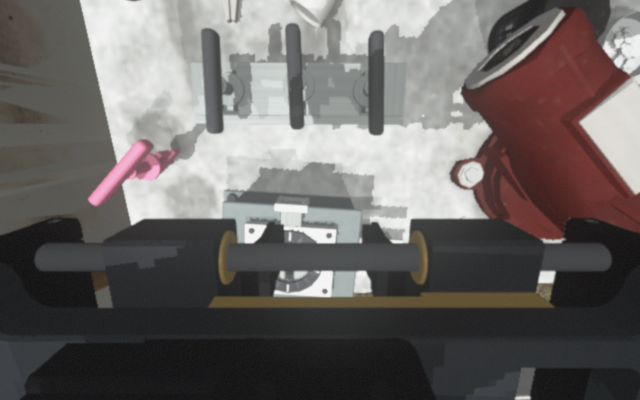

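```bash
python3 - <<'E'
from h import *
np.set_printoptions(precision=4,suppress=True)
for n,p in (('3',[[208.5,30],[215,132]]),('2',[[293,25],[297,128]]),('1',[[376,32],[376,132]])):
    w=p2w('wrist',p,.121); d=w[1]-w[0]; print(n,w.mean(0),np.degrees(np.arctan2(d[1],d[0])),np.linalg.norm(d))
print('rack front/back',p2w('wrist',[[192,63],[197,122],[388,125],[405,66]],.066))
print('vice',p2w('wrist',[[465,90],[490,180],[520,200],[565,10]],.2),p2w('wrist',[[455,175],[540,238]],.03))
E
```

```text
3 [ 0.4295 -0.169   0.121 ] -4.668359301226372 0.08011903007625729
2 [ 0.43   -0.0992  0.121 ] -2.257749692929558 0.08031470888393437
1 [ 0.4382 -0.032   0.121 ] -0.8231180653341952 0.07867110882122504
rack front/back [[ 0.4019 -0.2049  0.066 ]
 [ 0.4587 -0.2091  0.066 ]
 [ 0.4733 -0.0105  0.066 ]
 [ 0.4171  0.0067  0.066 ]]
vice [[0.4532 0.0065 0.2   ]
 [0.5082 0.0255 0.2   ]
 [0.5225 0.0458 0.2   ]
 [0.4142 0.0594 0.2   ]] [[0.5376 0.0778 0.03  ]
 [0.6256 0.1901 0.03  ]]
```

Emit:
jog_arm([
  [[-0.046,0.02,0.049],[0,1.3,0],0.045],
  [[-0.046,0.03,0.049],[0,0,0],0.045],
  [[0,0,0],[0,0,0],0.045],
  [[0,0,0],[0,0,0],0.045],
])

```text
time_s: 2.5
tcp_pos: [0.4422, -0.1572, 0.1798]
ee_rot: [[0.084, 0.002, -0.996], [0.997, -0.001, 0.084], [-0.0, -1.0, -0.002]]
wrist_force: [1.0, 0.6, -0.1]
gripper_width: 0.522
```

```bash
python3 - <<'E'
from h import *
tgt(.430,-.1693,.093,-4.7)
E
```

```text
t 2.5 tcp [ 0.4422 -0.1572  0.1798] F [ 1.   0.6 -0.1] M [-0.08 -0.17  0.01] w 45.4
[[0.0836, 0.0017, -0.9965], [0.9965, -0.0005, 0.0836], [-0.0004, -1.0, -0.0018]]
yaw -4.79 tool shift [-0.013   0.0868  0.0113] turn_y -0.09 joints [  0.   9. -24.   0. -56. -95.]
```

Emit:
jog_arm([
  [[-0.013,0.02,0.0113],[0,0,0],0.045],
  [[0,0.03,0],[0,0,0],0.045],
  [[0,0.025,0],[0,0,0],0.045],
  [[0,0.012,0],[0,0,0],0.045],
  [[0,0,0],[0,0,0],0.045],
  [[0,0,0],[0,0,0],0.045],
  [[0,0,0],[0,0,0],0.005],
  [[0,0,0],[0,0,0],0.005],
  [[0,0,0],[0,0,0],0.005],
  [[0,0,0],[0,0,0],0.005],
])

```text
time_s: 3.75
tcp_pos: [0.4289, -0.1693, 0.0925]
ee_rot: [[0.085, 0.0, -0.996], [0.996, -0.0, 0.085], [-0.0, -1.0, -0.0]]
wrist_force: [0.5, -1.4, 1.2]
gripper_width: 0.15
```

```bash
python3 - <<'E'
from h import *
tgt(.430,-.1693,.093,-4.7)
E
```

```text
t 3.75 tcp [ 0.4289 -0.1693  0.0925] F [ 0.5 -1.4  1.2] M [-0.56 -0.07 -0.07] w 13.1
[[0.0852, 0.0004, -0.9964], [0.9964, -0.0003, 0.0852], [-0.0003, -1.0, -0.0004]]
yaw -4.89 tool shift [ 0.0001 -0.0005 -0.0011] turn_y -0.19 joints [ -1.  15. -32.   0. -43. -94.]
```

Emit:
jog_arm([
  [[0,-0.02,0],[0,0,0],0.005],
  [[0,-0.03,0],[0,0,0],0.005],
  [[0,-0.03,0],[0,0,0],0.005],
  [[0,-0.02,0],[0,0,0],0.005],
  [[0,0,0],[0,0,0],0.005],
  [[0,0,0],[0,0,0],0.005],
])

```text
time_s: 4.5
tcp_pos: [0.4278, -0.1689, 0.191]
ee_rot: [[0.086, -0.002, -0.996], [0.996, 0.001, 0.086], [0.001, -1.0, 0.002]]
wrist_force: [-0.6, -0.1, -1.7]
gripper_width: 0.136
```

```bash
python3 - <<'E'
from h import *
tgt(.6100,-.1234,.193,-5.2)
i=snap('wrist','w3'); j=snap('scene','s3')
cv2.imwrite('pics/m3.png',np.vstack([cv2.resize(i,(640,400))[:330],cv2.resize(j[130:300,240:480],(480,340))[:270,:].copy() if 0 else np.pad(cv2.resize(j[130:265,240:480],(480,270)),((0,0),(0,160),(0,0)))]))
E
```

```text
t 4.5 tcp [ 0.4278 -0.1689  0.191 ] F [-0.6 -0.1 -1.7] M [-0.04 -0.14 -0.01] w 11.8
[[0.0859, -0.0023, -0.9963], [0.9963, 0.0007, 0.0859], [0.0005, -1.0, 0.0023]]
yaw -4.93 tool shift [ 0.061  -0.0024 -0.1776] turn_y 0.27 joints [ -1.   8. -24.  -0. -58. -94.]
```

View pics/m3.png

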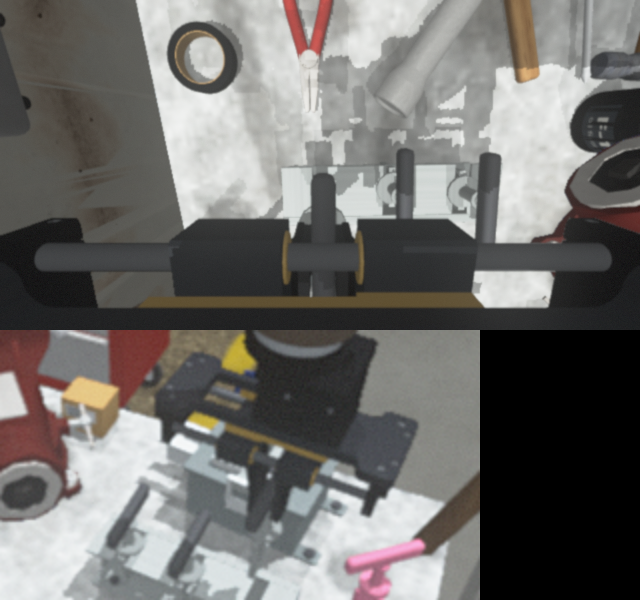

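```bash
python3 - <<'E'
from h import *
s=sense(); w=p2w('wrist',[[323,174]],s['tcp_pos'][2]+.028)[0]; R=s['ee_rot']
print(R.T@(w-s['tcp_pos']))
E
```

```text
[ 0.00101266 -0.02787995  0.04323464]
```

Emit:
jog_arm([
  [[0.012,0,-0.035],[0,0,0],0.005],
  [[0.012,0,-0.035],[0,0,0],0.005],
  [[0.012,0,-0.035],[0,0,0],0.005],
  [[0.012,0,-0.035],[0,0,0],0.005],
  [[0.012,-0.0,-0.036],[0,0,0],0.005],
  [[0,0,0],[0,0,0],0.005],
  [[0,0,0],[0,0,0],0.005],
])

```text
time_s: 5.48
tcp_pos: [0.6082, -0.1244, 0.1908]
ee_rot: [[0.086, -0.003, -0.996], [0.996, 0.0, 0.086], [-0.0, -1.0, 0.003]]
wrist_force: [-0.9, 0.7, -1.6]
gripper_width: 0.135
```

```bash
python3 - <<'E'
from h import *
tgt(.6100,-.1234,.17,-5.2)
E
```

```text
t 5.47 tcp [ 0.6082 -0.1244  0.1908] F [-0.9  0.7 -1.6] M [-0.01 -0.04  0.  ] w 11.7
[[0.0856, -0.0032, -0.9963], [0.9963, 0.0002, 0.0856], [-0.0001, -1.0, 0.0032]]
yaw -4.91 tool shift [ 0.0011  0.0208 -0.0018] turn_y 0.29 joints [  3.  23.  -3.  -0. -64. -98.]
```

Emit:
jog_arm([
  [[0.0008,0.01,-0.0021],[0,0,0],0.005],
  [[0,0.01,0],[0,0,0],0.005],
  [[0,0.005,0],[0,0,0],0.005],
  [[0,0.005,0],[0,0,0],0.005],
  [[0,0.003,0],[0,0,0],0.005],
  [[0,0,0],[0,0,0],0.005],
])

```text
time_s: 6.22
tcp_pos: [0.6113, -0.1237, 0.1591]
ee_rot: [[0.085, -0.0, -0.996], [0.996, -0.0, 0.085], [-0.0, -1.0, 0.0]]
wrist_force: [-0.3, 1.2, -1.8]
gripper_width: 0.133
```

```bash
python3 - <<'E'
from h import *
tgt(.6104,-.1238,.1135,-4.9)
E
```

```text
t 6.22 tcp [ 0.6113 -0.1237  0.1591] F [-0.3  1.2 -1.8] M [ 0.   -0.05  0.  ] w 11.5
[[0.0853, -0.0002, -0.9964], [0.9964, -0.0, 0.0853], [-0.0, -1.0, 0.0002]]
yaw -4.9 tool shift [-0.0001  0.0456  0.0009] turn_y 0.0 joints [  3.  25.  -5.  -0. -60. -98.]
```

Emit:
jog_arm([
  [[0,0.01,0.0005],[0,0,0],0.005],
  [[0,0.01,0],[0,0,0],0.005],
  [[0,0.01,0],[0,0,0],0.005],
  [[0,0.01,0],[0,0,0],0.005],
  [[0,0.004,0],[0,0,0],0.005],
  [[0,0.002,0],[0,0,0],0.005],
  [[0,0,0],[0,0,0],0.005],
])

```text
time_s: 7.1
tcp_pos: [0.6112, -0.1237, 0.1135]
ee_rot: [[0.085, 0.001, -0.996], [0.996, -0.0, 0.085], [0.0, -1.0, -0.001]]
wrist_force: [-0.8, -1.0, -0.6]
gripper_width: 0.133
```

```bash
python3 - <<'E'
from h import *
tgt(.6104,-.1238,.1135,-4.9)
E
```

```text
t 7.1 tcp [ 0.6112 -0.1237  0.1135] F [-0.8 -1.  -0.6] M [ 0.02 -0.14 -0.01] w 11.6
[[0.0853, 0.0009, -0.9964], [0.9964, -0.0, 0.0853], [0.0, -1.0, -0.0009]]
yaw -4.9 tool shift [-0.0001  0.      0.0008] turn_y 0.0 joints [  3.  27.  -8.   0. -55. -98.]
```

Feel for the plug face, then turn a little.

Emit:
jog_arm([
  [[0,0.001,0],[0,0,0],0.005],
  [[0,0.001,0],[0,0,0],0.005],
  [[0,0,0],[0,0,0],0.005],
  [[0,0,0],[0,0,0],0.005],
])

```text
time_s: 7.6
tcp_pos: [0.6115, -0.1239, 0.1132]
ee_rot: [[0.085, 0.002, -0.996], [0.996, -0.001, 0.085], [-0.0, -1.0, -0.002]]
wrist_force: [-1.5, 1.0, 6.1]
gripper_width: 0.132
```

Emit:
jog_arm([
  [[0,0,0],[0,-4,0],0.005],
  [[0,0,0],[0,-4,0],0.005],
  [[0,0,0],[0,-4,0],0.005],
  [[0,0,0],[0,0,0],0.005],
])

```text
time_s: 8.1
tcp_pos: [0.612, -0.1236, 0.1131]
ee_rot: [[-0.124, 0.003, -0.992], [0.992, -0.0, -0.124], [-0.001, -1.0, -0.003]]
wrist_force: [-1.4, 2.3, 5.0]
gripper_width: 0.134
```

```bash
python3 - <<'E'
from h import *
tgt(.6104,-.1238,.1135,-4.9)
E
```

```text
t 8.1 tcp [ 0.612  -0.1236  0.1131] F [-1.4  2.3  5. ] M [0.31 0.21 0.02] w 11.6
[[-0.1245, 0.0033, -0.9922], [0.9922, -0.0003, -0.1245], [-0.0007, -1.0, -0.0033]]
yaw 7.15 tool shift [ 0.     -0.0004  0.0016] turn_y 12.05 joints [  3.  27.  -8.   0. -55. -86.]
```

Emit:
jog_arm([
  [[0,0,0],[0,-3,0],0.005],
  [[0,0,0],[0,-3,0],0.005],
  [[0,0,0],[0,0,0],0.005],
])

```text
time_s: 8.48
tcp_pos: [0.612, -0.1236, 0.1132]
ee_rot: [[-0.227, 0.003, -0.974], [0.974, -0.0, -0.227], [-0.001, -1.0, -0.003]]
wrist_force: [-0.6, 1.2, 5.3]
gripper_width: 0.136
```

```bash
python3 - <<'E'
from h import *
tgt(.6110,-.1238,.1135,-4.9)
E
```

```text
t 8.47 tcp [ 0.612  -0.1236  0.1132] F [-0.6  1.2  5.3] M [ 0.48  0.26 -0.02] w 11.9
[[-0.2274, 0.0033, -0.9738], [0.9738, -0.0002, -0.2274], [-0.0009, -1.0, -0.0031]]
yaw 13.14 tool shift [-0.     -0.0003  0.001 ] turn_y 18.04 joints [  3.  27.  -8.   0. -55. -80.]
```

Emit:
jog_arm([
  [[0,0,0],[0,-5,0],0.005],
  [[0,0,0],[0,-6,0],0.005],
  [[0,0,0],[0,-6,0],0.005],
  [[0,0,0],[0,-6,0],0.005],
  [[0,0,0],[0,-6,0],0.005],
  [[0,0,0],[0,-6,0],0.005],
  [[0,0,0],[0,-6,0],0.005],
  [[0,0,0],[0,-6,0],0.005],
  [[0,0,0],[0,0,0],0.005],
])

```text
time_s: 9.6
tcp_pos: [0.6114, -0.1232, 0.1131]
ee_rot: [[-0.867, 0.002, -0.497], [0.497, 0.0, -0.867], [-0.001, -1.0, -0.001]]
wrist_force: [-1.9, 1.8, 7.5]
gripper_width: 0.135
```

```bash
python3 - <<'E'
from h import *
tgt(.6110,-.1238,.1135,68)
E
```

```text
t 9.6 tcp [ 0.6114 -0.1232  0.1131] F [-1.9  1.8  7.5] M [ 0.87  0.72 -0.06] w 11.7
[[-0.8675, 0.0018, -0.4975], [0.4975, 0.0003, -0.8675], [-0.0015, -1.0, -0.0011]]
yaw 60.17 tool shift [ 0.     -0.0004  0.0007] turn_y -7.83 joints [  3.  27.  -8.  -0. -55. -33.]
```

Emit:
jog_arm([
  [[0,0,0],[0,-4,0],0.005],
  [[0,0,0],[0,-4,0],0.005],
  [[0,0,0],[0,-2,0],0.005],
  [[0,0,0],[0,0,0],0.005],
])

```text
time_s: 10.1
tcp_pos: [0.6112, -0.1231, 0.1131]
ee_rot: [[-0.941, 0.001, -0.34], [0.34, 0.0, -0.941], [-0.001, -1.0, -0.001]]
wrist_force: [-1.8, 2.8, 7.0]
gripper_width: 0.132
```

```bash
python3 - <<'E'
from h import *
tgt(.6110,-.1238,.1135,68)
E
```

```text
t 10.1 tcp [ 0.6112 -0.1231  0.1131] F [-1.8  2.8  7. ] M [ 1.07  0.91 -0.07] w 11.5
[[-0.9405, 0.0014, -0.3397], [0.3397, 0.0004, -0.9405], [-0.0012, -1.0, -0.0008]]
yaw 70.14 tool shift [-0.0001 -0.0004  0.0007] turn_y 2.14 joints [  3.  27.  -8.  -0. -55. -23.]
```

Emit:
jog_arm([
  [[0,0,0],[0,-1.5,0],0.005],
  [[0,0,0],[0,-1.5,0],0.005],
  [[0,0,0],[0,0,0],0.005],
])

```text
time_s: 10.48
tcp_pos: [0.6111, -0.1231, 0.1131]
ee_rot: [[-0.957, 0.001, -0.291], [0.291, 0.0, -0.957], [-0.001, -1.0, -0.001]]
wrist_force: [-2.8, 2.3, 7.2]
gripper_width: 0.134
```

```bash
python3 - <<'E'
from h import *
tgt(.6110,-.1238,.1135,68)
E
```

```text
t 10.47 tcp [ 0.6111 -0.1231  0.1131] F [-2.8  2.3  7.2] M [ 0.99  0.93 -0.14] w 11.7
[[-0.9568, 0.0013, -0.2906], [0.2906, 0.0005, -0.9569], [-0.0011, -1.0, -0.0008]]
yaw 73.11 tool shift [-0.0001 -0.0004  0.0007] turn_y 5.11 joints [  3.  27.  -8.  -0. -55. -20.]
```

Emit:
jog_arm([
  [[0,0,0],[0,2,0],0.005],
  [[0,0,0],[0,2,0],0.005],
  [[0,-0.005,0],[0,0,0],0.005],
  [[0,-0.01,0],[0,0,0],0.005],
  [[0,-0.015,0],[0,0,0],0.005],
  [[0,-0.015,0],[0,0,0],0.005],
  [[0,-0.015,0],[0,0,0],0.005],
  [[0,-0.015,0],[0,0,0],0.005],
  [[0,-0.01,0],[0,0,0],0.005],
  [[0,0,0],[0,0,0],0.005],
])

```text
time_s: 11.72
tcp_pos: [0.6113, -0.1237, 0.1973]
ee_rot: [[-0.934, 0.002, -0.357], [0.357, 0.0, -0.934], [-0.002, -1.0, -0.001]]
wrist_force: [0.5, 0.4, -2.2]
gripper_width: 0.137
```

```bash
python3 - <<'E'
from h import *
tgt(.6233,-.0212,.193,83)
a=snap('scene','s4');b=snap('side','d4');c=snap('wrist','w4')
cv2.imwrite('pics/m4.png',np.hstack([cv2.resize(a[120:270,260:420],(400,375)),cv2.resize(b[60:210,200:360],(400,375))]))
E
```

```text
t 11.72 tcp [ 0.6113 -0.1237  0.1973] F [ 0.5  0.4 -2.2] M [-0.02  0.   -0.03] w 11.9
[[-0.9342, 0.0019, -0.3567], [0.3567, 0.0001, -0.9342], [-0.0017, -1.0, -0.0008]]
yaw 69.1 tool shift [ 0.0254  0.0043 -0.1   ] turn_y -13.9 joints [  3.  23.  -2.   0. -65. -24.]
```

View pics/w4.png

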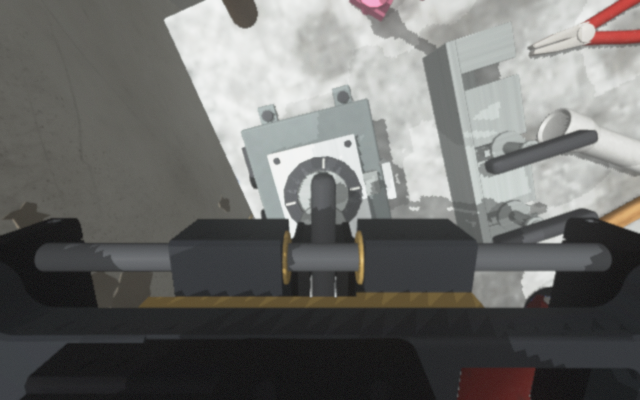

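View pics/m4.png

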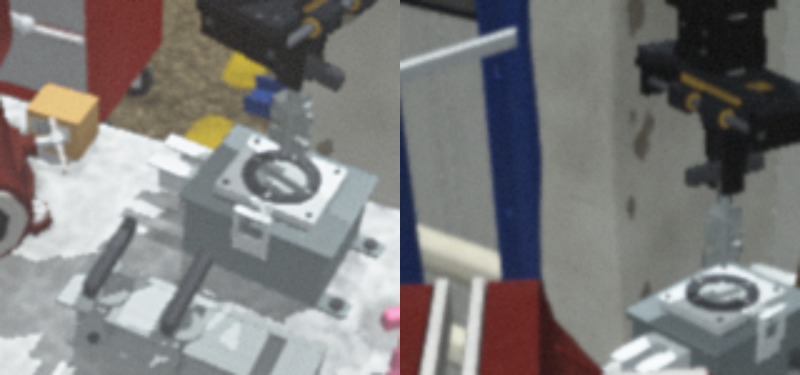

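```bash
python3 - <<'E'
from h import *
import h
np.set_printoptions(precision=4,suppress=True)
print('scene slot',p2w('scene',[[325.2,180.8],[342,187.2]],.066))
print('expect',w2p('scene',[[.6233,-.0212,.066]]))
k={'fx':297.03,'fy':297.03,'cx':322.667,'cy':197.244,'rvec':np.array([-3.58420175e-04,3.11692463,.384027672]),'tvec':np.array([.62446711,-.030024,.38975251])}
h.cam=lambda n:(k,cv2.Rodrigues(k['rvec'])[0])
y=np.radians(-6.9);c=np.array([.6233,-.0212]);X=np.array([np.cos(y),np.sin(y)]);Y=np.array([-X[1],X[0]])
P=[[*(c+a*X+b*Y),.066] for a,b in((0,0),(29,24),(-29,24),(7.5,24),(-7.5,24)) for a,b in[(a/1e3,b/1e3)]]
q=w2p('w',P);print(q)
i=cv2.imread('pics/wrist0.png');
o=cv2.resize(i[110:230,260:400],None,fx=5,fy=5,interpolation=cv2.INTER_CUBIC)
for u in q: cv2.circle(o,tuple(int(v) for v in (u-[260,110])*5+2),4,(0,0,255),1)
cv2.imwrite('pics/h.png',o)
E
```

```text
scene slot [[ 0.621  -0.0034  0.066 ]
 [ 0.6161 -0.0489  0.066 ]]
expect [[332.3269 182.2208]]
[[323.8234 165.0906]
 [294.8327 183.6207]
 [347.3562 189.8474]
 [314.3687 185.9367]
 [327.9523 187.5471]]
```

View pics/h.png

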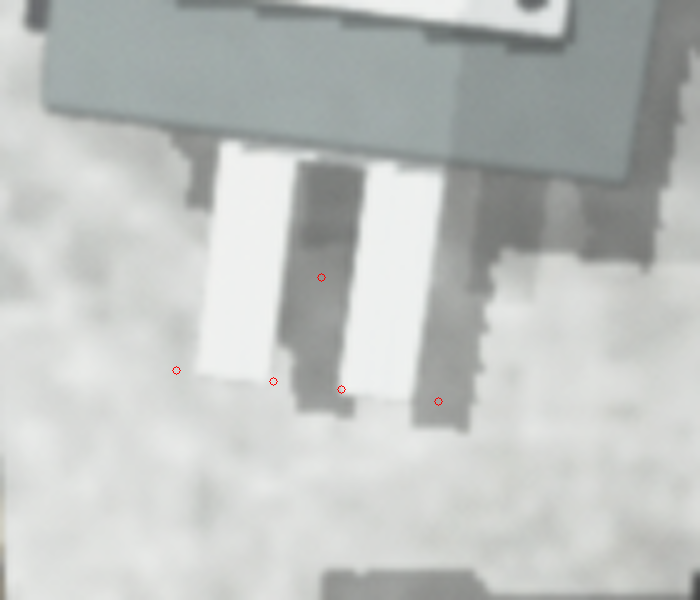

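```bash
python3 - <<'E'
from h import *
np.set_printoptions(precision=4,suppress=True)
s=sense();c,R=cam('wrist'); Rt=s['ee_rot']; C=-R.T@c['tvec']
off=Rt.T@(C-s['tcp_pos']); Rc=R@Rt   # tool->cam
T2=np.array([.5328,-.0829,.2222]);R2=np.array([[.0586,-.0004,-.9983],[.9983,-.0001,.0586],[-.0001,-1,.0004]])
C2=T2+R2@off; M=Rc@R2.T
for px in ([512,50],[466,88],[492,180],[560,10]):
    d=M.T@np.array([(px[0]-c['cx'])/c['fx'],(px[1]-c['cy'])/c['fy'],1])
    for z in (.24,.18,.15,.12,.09,.06):
        P=C2+d*(z-C2[2])/d[2]; print(px,P,'scene',w2p('scene',P)[0].round(0),'side',w2p('side',P)[0].round(0))
E
```

```text
[512, 50] [0.4409 0.0076 0.24  ] scene [284. 167.] side [368. 159.]
[512, 50] [0.4299 0.0433 0.18  ] scene [267. 190.] side [361. 197.]
[512, 50] [0.4244 0.0611 0.15  ] scene [258. 200.] side [357. 216.]
[512, 50] [0.4189 0.079  0.12  ] scene [251. 210.] side [354. 235.]
[512, 50] [0.4133 0.0968 0.09  ] scene [244. 219.] side [350. 254.]
[512, 50] [0.4078 0.1147 0.06  ] scene [237. 228.] side [347. 273.]
[466, 88] [ 0.4559 -0.012   0.24  ] scene [298. 165.] side [366. 153.]
[466, 88] [0.451  0.0156 0.18  ] scene [285. 187.] side [359. 187.]
[466, 88] [0.4486 0.0294 0.15  ] scene [279. 197.] side [355. 204.]
[466, 88] [0.4462 0.0431 0.12  ] scene [273. 206.] side [351. 221.]
[466, 88] [0.4437 0.0569 0.09  ] scene [267. 215.] side [348. 237.]
[466, 88] [0.4413 0.0707 0.06  ] scene [262. 223.] side [344. 254.]
[492, 180] [0.5    0.0034 0.24  ] scene [301. 149.] side [342. 150.]
[492, 180] [0.5133 0.0373 0.18  ] scene [289. 165.] side [325. 182.]
[492, 180] [0.52   0.0543 0.15  ] scene [284. 172.] side [317. 198.]
[492, 180] [0.5267 0.0713 0.12  ] scene [279. 179.] side [309. 214.]
[492, 180] [0.5334 0.0883 0.09  ] scene [274. 185.] side [301. 229.]
[492, 180] [0.5401 0.1052 0.06  ] scene [270. 191.] side [293. 244.]
[560, 10] [0.4261 0.0269 0.24  ] scene [271. 169.] side [370. 165.]
[560, 10] [0.4089 0.0706 0.18  ] scene [249. 192.] side [363. 207.]
[560, 10] [0.4003 0.0924 0.15  ] scene [238. 203.] side [360. 228.]
[560, 10] [0.3917 0.1142 0.12  ] scene [229. 214.] side [357. 250.]
[560, 10] [0.3831 0.1361 0.09  ] scene [220. 223.] side [354. 272.]
[560, 10] [0.3745 0.1579 0.06  ] scene [211. 232.] side [350. 294.]
```

Emit:
jog_arm([
  [[0,0,0],[0,-8.5,0],0.005],
  [[0,0,0],[0,-8.5,0],0.005],
  [[-0.0016,0,-0.034],[0,0,0],0.005],
  [[-0.0015,0,-0.034],[0,0,0],0.005],
  [[-0.0015,0,-0.035],[0,0,0],0.005],
  [[0,0,0],[0,0,0],0.005],
  [[0,0,0],[0,0,0],0.005],
  [[0,0,0],[0,0,0],0.005],
])

```text
time_s: 12.88
tcp_pos: [0.6222, -0.0221, 0.196]
ee_rot: [[-0.998, -0.001, -0.069], [0.069, -0.0, -0.998], [0.001, -1.0, 0.0]]
wrist_force: [0.4, 0.2, -0.4]
gripper_width: 0.132
```

```bash
python3 - <<'E'
from h import *
tgt(.6232,-.0212,.0928,86)
E
```

```text
t 12.88 tcp [ 0.6222 -0.0221  0.196 ] F [ 0.4  0.2 -0.4] M [-0.    0.04  0.04] w 11.5
[[-0.9976, -0.0007, -0.0691], [0.0691, -0.0002, -0.9976], [0.0007, -1.0, 0.0003]]
yaw 86.04 tool shift [-0.001   0.1032 -0.001 ] turn_y 0.04 joints [ 13.  23.  -2.   0. -65. -17.]
```

Emit:
jog_arm([
  [[-0.001,0.02,-0.0015],[0,0,0],0.005],
  [[0,0.02,0],[0,0,0],0.005],
  [[0,0.02,0],[0,0,0],0.005],
  [[0,0,0],[0,0,0],0.005],
])

```text
time_s: 13.38
tcp_pos: [0.6222, -0.0209, 0.1345]
ee_rot: [[-0.998, -0.004, -0.069], [0.069, -0.001, -0.998], [0.004, -1.0, 0.001]]
wrist_force: [0.5, 0.3, -0.6]
gripper_width: 0.132
```

Emit:
jog_arm([
  [[0,0.012,0],[0,0,0],0.005],
  [[0,0.012,0],[0,0,0],0.005],
  [[0,0.012,0],[0,0,0],0.005],
  [[0,0.006,0],[0,0,0],0.005],
  [[0,0,0],[0,0,0],0.005],
  [[0,0,0],[0,0,0],0.005],
])

```text
time_s: 14.12
tcp_pos: [0.624, -0.0198, 0.0946]
ee_rot: [[-0.998, 0.001, -0.068], [0.068, -0.0, -0.998], [-0.001, -1.0, -0.0]]
wrist_force: [0.4, 0.3, -1.7]
gripper_width: 0.137
```

```bash
python3 - <<'E'
from h import *
tgt(.6232,-.0212,.0928,86)
E
```

```text
t 14.12 tcp [ 0.624  -0.0198  0.0946] F [ 0.4  0.3 -1.7] M [ 0.    0.01 -0.  ] w 11.9
[[-0.9977, 0.0009, -0.0678], [0.0678, -0.0, -0.9977], [-0.0009, -1.0, -0.0]]
yaw 86.11 tool shift [0.0007 0.0018 0.0015] turn_y 0.11 joints [ 13.  28.  -9.   0. -52. -17.]
```

Lower to contact, then release and lift.

Emit:
jog_arm([
  [[0,0.001,0.001],[0,0,0],0.005],
  [[0,0.001,0],[0,0,0],0.005],
  [[0,0,0],[0,0,0],0.005],
  [[0,0,0],[0,0,0],0.005],
])

```text
time_s: 14.62
tcp_pos: [0.6235, -0.0208, 0.0923]
ee_rot: [[-0.998, 0.0, -0.068], [0.068, 0.0, -0.998], [-0.0, -1.0, -0.0]]
wrist_force: [-0.1, 0.1, -1.8]
gripper_width: 0.138
```

Emit:
jog_arm([
  [[0,0,0],[0,0,0],0.02],
  [[0,0,0],[0,0,0],0.035],
  [[0,0,0],[0,0,0],0.04],
  [[0,0,0],[0,0,0],0.04],
  [[0,0,0],[0,0,0],0.04],
  [[0,-0.015,0],[0,0,0],0.04],
  [[0,-0.025,0],[0,0,0],0.04],
  [[0,-0.03,0],[0,0,0],0.04],
  [[0,-0.03,0.02],[0,0,0],0.04],
  [[0,0,0.02],[0,0,0],0.04],
])

```text
time_s: 15.88
tcp_pos: [0.6227, -0.0611, 0.1966]
ee_rot: [[-0.998, 0.008, -0.067], [0.067, 0.0, -0.998], [-0.008, -1.0, -0.001]]
wrist_force: [0.4, -0.2, 0.5]
gripper_width: 0.458
```

Emit:
jog_arm([
  [[0.02,0,0.03],[0,0,0],0.04],
  [[0.02,0,0.03],[0,0,0],0.04],
  [[0.02,0,0.03],[0,0,0],0.04],
  [[0.02,0,0],[0,0,0],0.04],
  [[0,0,0],[0,0,0],0.04],
  [[0,0,0],[0,0,0],0.04],
])

```text
time_s: 16.62
tcp_pos: [0.5353, -0.1452, 0.1923]
ee_rot: [[-0.998, 0.0, -0.068], [0.068, -0.0, -0.998], [-0.001, -1.0, 0.0]]
wrist_force: [-0.5, 0.6, 0.6]
gripper_width: 0.461
```

```bash
python3 - <<'E'
from h import *
np.set_printoptions(precision=4,suppress=True)
st(); a=snap('scene','s5');b=snap('side','d5');c=snap('wrist','w5')
print('bar top expected scene',w2p('scene',[[.6237,-.0205,.121]]))
cv2.imwrite('pics/m5.png',np.hstack([cv2.resize(a[130:290,250:420],(400,376)),cv2.resize(b[130:280,240:400],(400,375))[:376].copy() if 0 else cv2.resize(b[130:280,240:400],(400,376))]))
E
```

```text
t 16.62 tcp [ 0.5353 -0.1452  0.1923] F [-0.5  0.6  0.6] M [-0.03 -0.02 -0.06] w 40.1
[[-0.9977, 0.0005, -0.0679], [0.0679, -0.0001, -0.9977], [-0.0005, -1.0, 0.0001]]
bar top expected scene [[333.1704 164.2749]]
```

View pics/m5.png

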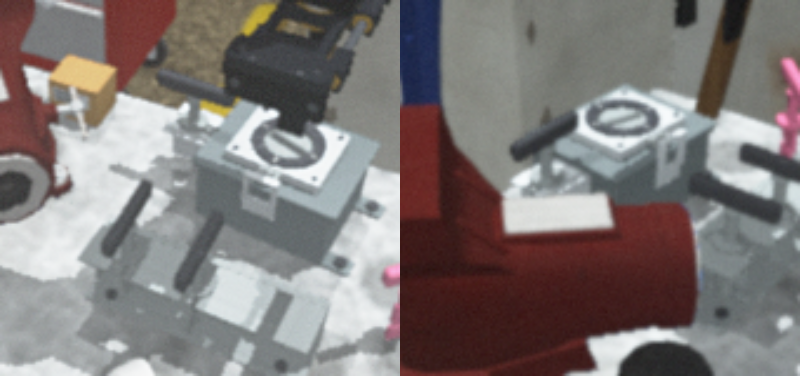

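View pics/w5.png

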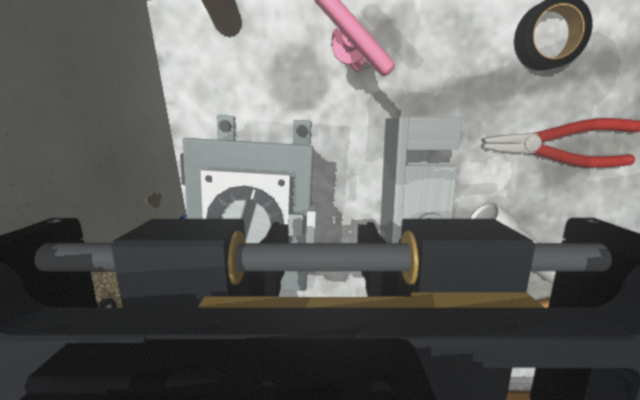

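```bash
python3 -c "
from station import *
print(finish_job())"
```

```text
the job is handed in; nothing more can be done
None
```

The box is unlocked: the first key I tried, from the rack's right-hand place (place3), turned the latch all the way round. That key now hangs in the holder on the side of the box. The job is handed in, at about 16.8 s of the 72 s allowed; it reports no verdict.

- **Turning:** the key went in without force until its collar met the plug face. It turned freely to about 80° of key turn, play included, and the torque then began to rise as it neared the stop. I stopped at 0.14 N m, so the latch should be at about 1.3 rad.
- **Drawing out and hanging:** I backed off 4° within the play, drew the key straight out and let it down into the holder slot. On release the tool height (0.0923 m) matched the height at which I gripped the key on the rack (0.0925 m).
- **Last checks:** the closing pictures show the key upright in the holder, its bar about 3 pixels from where I calculated. The plug slot is still turned open and the other two keys hang on the rack. The gripper was clear of everything, with wrist force under 1 N. The tray and oil filter were not measured in those pictures, but the arm worked only over the rack and the box and no contact showed.

None of the checks I made failed or disagreed.

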